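# Unpin a hose fitting and show its foot to the code reader

## Robot

A 7-joint arm with a two-finger parallel gripper is mounted at the origin on the work surface. World frame = base frame: x ahead of the robot, y to its left, z up, the work surface at z = 0. Lengths are in m, angles in rad, forces in N, time in s.
With the tool pointing down it reaches from about 0.425 to 0.925 m from the base axis. Payload 6.8 kg.
Tool frame: the origin (TCP) lies on the mounting face of the last link; the fingertips stand 173 mm ahead of it and the grasp point (between the pads) lies 155 mm ahead of it (grip_point_offset is the distance from the TCP to the grasp point, in m); x points along the fingers, z is the direction in which the jaws open and shut, and the axes are right-handed (so a half turn about x gives the same grasp; the last joint's range is limited). The gripper opens to 85 mm and grips with 20 to 120 N. Pads are 22 mm wide; open, the fingers measure 114 mm over their backs; the gripper's body (76 mm by 85 mm) begins 54 mm behind the grasp point. The pads swing forward as they close: fully open they stand 13 mm farther back than shut.
Start: joints at [1.079, 0.477, 0.022, 1.555, -0.011, 1.109, -0.083], TCP at [0.253, -0.626, 0.405] pointing down, gripper open.
Joint ranges: [-2.96, 2.96], [-0.34, 2.1], [-1.41, 1.46], [0.24, 2.44], [-1.37, 4.51], [0.17, 1.92], [-2.96, 2.96]. Speed limits (rad/s): [2.39, 2.39, 3.14, 3.14, 3.14, 3.14, 3.14].

## Interface

Orientations are given as a rotation vector (axis times angle).
In Python, from bench import * gives the robot as it stands. The module is installed in compiled form; this text tells all that it offers.
- The arm moves only by the tool servo_tool, never from a script. Its argument "motion" is a list of rows, each a list of 5 numbers: the shift along the tool's x, y, z in m, then the turn about the tool's x in degrees, then the gripper command: -1 is fully open, 1 is shut, values between are in proportion. In form: [[dx, dy, dz, turn, fingers], ...]. A call has 1 to 8 rows; each row is the pose to reach, as a shift and turn from the pose measured when the call began, along the tool's axes at that moment; what a row does not reach only later rows make up. A row lasts 1/10 s, in which the tool goes at most 50 mm and 8.59 degrees, less where a joint would pass 70% of its speed; a pose out of reach is approached as far as the arm can. A call with a gripper value outside its range is refused whole. The fingers move at their own pace and stop on an object; "force" is the grip in N (left out, the last holds). Time passes only in rows, so rows that repeat a pose let the fingers close. It gives the time, the measured TCP pose, the force and the opening at its end, in the units of the state.
- get_obs(): the state, without advancing time (a new reading comes with each control period).
- grab_frame(name): name is "scene" or "top" or "wrist"; returns the picture (400x640x3 uint8, red, green, blue); there is no depth.
- camera_params(name): a dict with "mtx" (3x3 intrinsics, pixels), "world_to_cam" (4x4, takes a point from world to camera coordinates); the wrist camera has in their place "T_tool_cam" (4x4, takes a point from camera to tool coordinates, whose origin is the TCP and whose axes are the tool frame's). Camera axes: x right, y down, z forward; pixel columns grow to the right and rows downward; lengths in m; the calibration is good to about 2 mm. A picture is of the moment at which its call begins: read the wrist's pose just before it. camera_params takes no time and is no camera call.
- hand_in(): hands the job in, once; it reports no verdict.
The state is a dict: "clock": time; "joints": joint angles; "qvel": joint speeds; "tau": joint torques, N m; "tcp_pos": TCP position; "orientation": TCP orientation; "contact_force": force on the tool from outside, world axes, zero at the start; "moment": the same for the moment, N m; "grip_width": finger opening in m.
Only numpy, scipy, OpenCV 4.12 (cv2) and the standard library are available. Lean on these libraries where they do the work, as an engineer would, in place of code of your own. Each camera call takes 0.05 s, during which the arm holds its last target. There are 200 camera calls.

## Task

Draw the keeper pin out of the holder's cheeks and lay it down in the notch on the holder's front side, then let go of it. Next draw the hose fitting up out of its socket, tip it over and finish while holding it still in the air, with its coded foot squarely facing the reader's window, centred on it and about 10 cm away, touching neither holder nor reader. Keep holding it there at the end, and leave everything else on the counter where it is.

Things in the scene. Friction and masses are not known exactly. Their poses are not given: they have to be found in the camera images.
- holder: fixed steel holder, origin on the counter under its vertical socket's axis. Baseplate 150 (x) x 100 x 8; grey block 60 (x) x 72 (y), top at z 70, blind bore 25 wide, 65 deep. On it two cheeks at y -32 and +32, 8 thick, up to z 104, pierced along y for the pin (see bore). In front (-x, towards the robot) two dark ears at y -32 and +32 form the notch (mm)
- bore (a point): holder point (-17, 0, 85), axes as the holder's: centre line of the pin as it rests at the start, along y. The hole in each cheek is 13 x 13, its floor at z 80, a sliding fit without spring (mm)
- notch (a point): holder point (-60, 0, 50), axes as the holder's, midway between the two ears: the pin's origin comes here when parked, pin axis along y, knob out at the +y end. Each ear is 8 thick (holder x -86 to -30) with a U slot 12 wide, open upwards, floor at z 45, lips flaring out from about z 53 to 68 (mm)
- pin: loose steel keeper pin, 90 g, origin on its axis, y axis from tip to knob. Shank 10 diameter, y -50 to 63; shoulder disc 18 diameter, y 38 to 42; dark round knob 26 diameter, y 63 to 87, pinched from above. Starts level in both cheeks, origin at the bore point, knob at holder +y, 2 above the fitting's flange, which it blocks. Draw it 86 or more along +y to free it. It may roll on its axis (mm)
- pin_knob (a point): centre of the pin's knob (pin y +75, on the axis) (mm)
- pin_tip (a point): plain end of the pin (pin y -50, on the axis) (mm)
- fitting: loose steel hose fitting, about 300 g, 160 long, round; origin at the centre of its coded foot face, z axis from foot to top. Spigot 22 diameter z 0 to 60, flange 48 diameter z 60 to 68, neck 18 diameter z 68 to 115, sleeve 28 diameter z 115 to 160 (grasp here). Starts upright in the socket, hanging by the flange, foot 10 above the counter; turned anyhow about its axis (mm)
- fitting_top (a point): centre of the fitting's top face (fitting z 160) (mm)
- reader_head: fixed code reader's black head, 60 x 70 x 36 deep. Origin at the window's centre, 70 above the counter; its z axis is the reading direction, square out of the window, up and towards the robot's side, 0.70 rad (40 degrees) from vertical (mm)
- reader: fixed stand of the reader, baseplate 100 x 90, origin on the counter below the window's centre; the head looks to its -x side and up. Whole reader under 100 high (mm)
- union_nut: loose bystander: hexagonal steel nut, 36 across flats, 28 high; to be left alone (mm)
- tape: loose bystander: brown roll of tape lying flat, 90 across, 24 high; to be left alone (mm)
- spanner: loose bystander: steel spanner 180 long lying flat; to be left alone (mm)
- can: loose bystander: plain aluminium can 54 across, 95 high; to be left alone (mm)
- short_fitting: loose bystander: short steel fitting standing on its hexagon (34 across flats), 50 high; to be left alone (mm)
- carton: loose bystander: closed brown carton 110 x 80 x 60 high; to be left alone (mm)
Mind the look-alikes: they are no part of the job. What is shaped like the pin but green or pink is not meant.

How it is judged:
On the way, in this order (a step that is already met when the one before it is completed fails the run):
1. the keeper pin is drawn wholly out of both cheeks (y of pin_tip in the frame of holder above 0.036 m), for 0.05 s.
2. the pin lies in the notch, released and at rest (x of pin in the frame of notch between -0.006 and 0.006 m and y of pin in the frame of notch between -0.025 and 0.025 m and z of pin in the frame of notch between -0.006 and 0.006 m and angle between the y axis of pin and the y axis of holder, either way round below 0.12 rad and contact force between the fingers and pin below 0.1 N and linear speed of pin below 0.03 m/s), for 0.2 s.
3. the fitting is drawn wholly out of its socket (z of fitting in the frame of holder above 0.075 m), for 0.1 s.
At the end, for the whole second after the job is handed in: Pin released in the notch (6 mm across and in height, 25 mm along, 0.12 rad). Fitting held still, clear of holder and reader, foot over 80 mm high, 60 to 140 mm out from the window, within 35 mm of its line each way, axis within 0.3 rad of the reading direction, foot first (all of step 2 and x of fitting in the frame of reader_head between -0.035 and 0.035 m and y of fitting in the frame of reader_head between -0.035 and 0.035 m and z of fitting in the frame of reader_head between 0.06 and 0.14 m and angle between the z axis of fitting and the z axis of reader_head, either way round below 0.3 rad and z of fitting_top in the frame of reader_head above 0.18 m and height (world z) of fitting above 0.08 m and contact force between the fingers and fitting above 1 N and contact force between fitting and holder below 0.05 N and contact force between fitting and reader below 0.05 N and linear speed of fitting below 0.02 m/s and angular speed of fitting below 0.15 rad/s); the arm keeps its last pose, push and grip.
It fails at once if a bystander is shifted by more than 3 cm (distance of any of union_nut, tape, spanner, can, short_fitting, carton from where it was at the start of the episode above 0.03 m).
It also fails if it takes over 59 s, if anything falls off the work surface, if the arm or the gripper's body presses on something with over 40 N, if the wrist force passes 120 N, or if a joint passes its speed limit or range.

## Working session

There is one attempt and no reset: what is moved stays moved. The work goes in short steps, Python scripts to look and compute and a tool call to move; the robot and the scene stay as the last step left them, time stands still between calls to the robot, and variables do not carry over. Pictures are saved under pics/ and viewed, about 8 in all and at most 12, crops included, and the job is handed in when it is done.

Besides the shell and the picture viewer there is one more tool, called after "Request:" as name(argument=value, ...), one argument or row to a line, values as JSON. servo_tool: Moves the arm, as the interface text tells. Its arguments: {"type":"object","properties":{"motion":{"type":"array","items":{"type":"array","items":{"type":"number"}}},"force":{"type":"number"}},"required":["motion"]}

```bash
mkdir -p pics; cat > h.py <<'E'
from bench import *
import numpy as np, cv2
from scipy.spatial.transform import Rotation as R
E
python3 - <<'E'
from h import *
o=get_obs(); print(o)
for n in("scene","top"):
    f=grab_frame(n); cv2.imwrite(f"pics/{n}0.png",f[:,:,::-1]); print(n,camera_params(n))
print(camera_params("wrist"))
E
```

```text
{'clock': 0.0, 'joints': array([ 1.07890758,  0.47777795,  0.02233869,  1.55646415, -0.01150627,
        1.10925795, -0.08310673]), 'qvel': array([-0.00037034, -0.00098456, -0.00072111, -0.0008218 ,  0.00027527,
        0.00074773, -0.00152643]), 'tau': array([-9.73539718e-04, -5.96460772e+01,  1.60763741e+00, -2.81199574e+01,
        1.24432016e-02,  9.40080383e-03,  2.78248336e-05]), 'tcp_pos': array([ 0.2526498 , -0.62563481,  0.40373489]), 'orientation': array([ 0.92294425,  1.36825394, -0.92147886]), 'contact_force': array([-0.0031587 , -0.64678716,  0.28741093]), 'moment': array([0.02669668, 0.02039585, 0.00418683]), 'grip_width': 0.08521989192426059}
scene {'mtx': array([[436.75383153,   0.        , 320.56391063],
       [  0.        , 436.75383153, 196.72138465],
       [  0.        ,   0.        ,   1.        ]]), 'world_to_cam': array([[ 0.69468467,  0.71927858,  0.00717895, -0.39289517],
       [ 0.41728998, -0.39485244, -0.81851123, -0.14116457],
       [-0.58590297,  0.5716029 , -0.57444567,  1.50007176],
       [ 0.        ,  0.        ,  0.        ,  1.        ]])}
top
[... 244 characters left out ...]
    [-0.99428999, -0.02400877, -0.10397596,  0.57561894],
       [ 0.10365822,  0.01412326, -0.9945127 ,  1.29988962],
       [ 0.        ,  0.        ,  0.        ,  1.        ]])}
{'mtx': array([[276.24462013,   0.        , 321.43571164],
       [  0.        , 276.24462013, 200.47394306],
       [  0.        ,   0.        ,   1.        ]]), 'T_tool_cam': array([[-1.14849186e-03, -3.15778045e-01,  9.48832392e-01,
         3.06891998e-02],
       [-7.83749859e-04, -9.48832442e-01, -3.15779010e-01,
         8.12567892e-02],
       [ 9.99999033e-01, -1.10631687e-03,  8.42235333e-04,
        -8.70091106e-04],
       [ 0.00000000e+00,  0.00000000e+00,  0.00000000e+00,
         1.00000000e+00]])}
```

View pics/scene0.png

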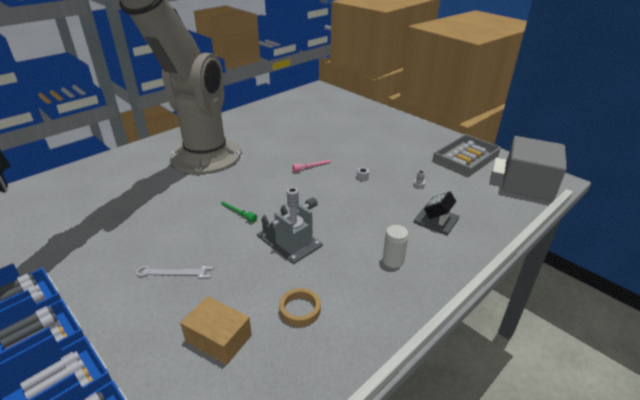

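View pics/top0.png

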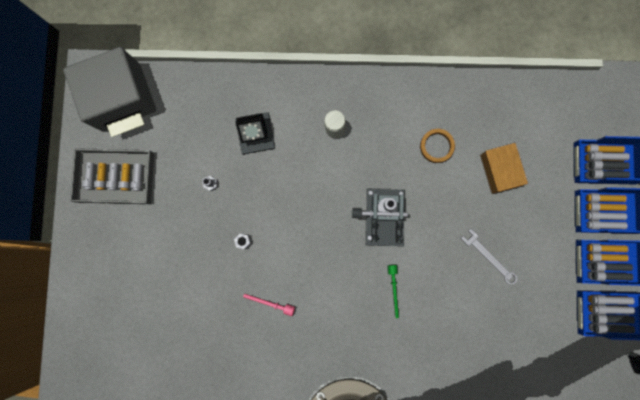

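Candidates for the pin: the dark knob at the holder, top (357,213) and scene (312,203); the green look-alike at top (393,270); the pink one at top (290,309). I choose the one in the holder. For the fitting: top (391,204) in the holder; the short fitting at (210,183) and the nut at (242,241) are bystanders. One close composite will confirm this.

```bash
python3 - <<'E'
from h import *
t=cv2.imread("pics/top0.png"); s=cv2.imread("pics/scene0.png")
c=lambda f,x,y,w,h:cv2.resize(f[y:y+h,x:x+w],(400,300),interpolation=cv2.INTER_CUBIC)
a=np.vstack([np.hstack([c(t,340,180,100,75),c(t,215,105,80,60)]),np.hstack([c(s,240,175,100,75),c(s,400,180,80,60)])])
cv2.imwrite("pics/comp.png",a)
E
```

```text
(no output)
```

View pics/comp.png

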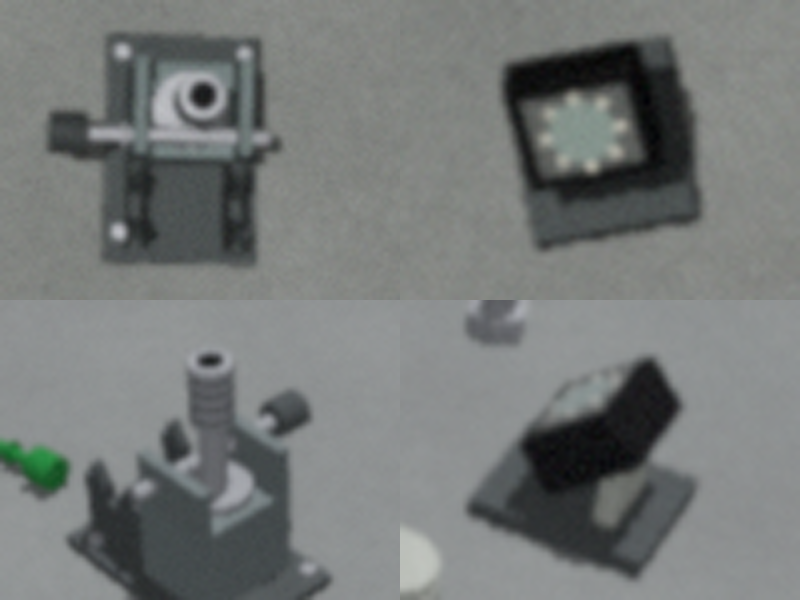

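```bash
cat >> h.py <<'E'
from scipy.optimize import least_squares
def proj(n,P):
    c=camera_params(n); q=(c["world_to_cam"]@np.c_[P,np.ones(len(P))].T)[:3]; q=c["mtx"]@q
    return (q[:2]/q[2]).T
def place(p,L): 
    return R.from_euler('z',p[2]).apply(L)+[p[0],p[1],0]
def fit(obs,p0):
    def f(p): return np.concatenate([(proj(n,place(p,np.array(L)))-np.array(U)).ravel() for n,L,U in obs])
    r=least_squares(f,p0,loss='soft_l1'); print(np.round(r.x,4)); print(np.round(f(r.x).reshape(-1,2),1).tolist()); return r.x
E
python3 - <<'E'
from h import *
t=lambda L:[(340+x/4,180+y/4) for x,y in L]
s=lambda L:[(240+x/4,175+(y-300)/4) for x,y in L]
fit([("top",[(.075,.05,.008),(.075,-.05,.008),(-.075,-.05,.008),(-.075,.05,.008),(0,0,.17),(-.017,.075,.085),(-.017,-.05,.085)],t([(107,37),(260,40),(255,264),(104,262),(203,95),(70,132),(275,143)])),
 ("scene",[(0,0,.17),(-.017,.075,.085),(.075,.05,.008),(-.075,-.05,.008)],s([(210,361),(286,412),(328,578),(68,540)]))],[.65,-.1,0])
t=lambda L:[(215+(x-400)/5,105+y/5) for x,y in L]
s=lambda L:[(400+(x-400)/5,180+(y-300)/5) for x,y in L]
fit([("top",[(0,0,.07),(-.05,.045,.008),(-.05,-.045,.008),(.05,-.045,.008)],t([(585,132),(540,248),(700,220),(668,38)])),
 ("scene",[(0,0,.07),(-.05,-.045,.008),(.05,-.045,.008),(.05,.045,.008)],s([(592,393),(468,508),(638,576),(696,484)]))],[.75,.2,0])
E
```

```text
[ 0.542  -0.083  -0.0078]
[[0.6, -6.0], [0.3, -5.5], [0.4, -4.6], [-0.2, -5.3], [0.2, 3.1], [0.0, 2.7], [-0.7, 1.6], [-3.4, -2.5], [-3.5, -1.8], [3.2, 0.5], [1.1, -0.5]]
[0.7458 0.2678 0.2209]
[[-0.5, -3.9], [-0.5, -0.2], [0.6, -1.1], [0.3, -0.6], [0.4, 0.7], [-1.8, -1.9], [-0.8, -2.6], [-1.1, -1.3]]
```

```bash
cat >> h.py <<'E'
def fit2(fn,p0):
    def f(p): return np.concatenate([(proj(n,place(p,np.array(L)))-np.array(U)).ravel() for n,L,U in fn(p[3])])
    r=least_squares(f,p0,loss='soft_l1'); print(np.round(r.x,4)); print(np.round(f(r.x).reshape(-1,2),1).tolist())
E
python3 - <<'E'
from h import *
t=lambda L:[(340+x/4,180+y/4) for x,y in L]
s=lambda L:[(240+x/4,175+(y-300)/4) for x,y in L]
fit2(lambda d:[("top",[(.075+d,.05,.008),(.075+d,-.05,.008),(-.075+d,-.05,.008),(-.075+d,.05,.008),(0,0,.17),(-.017,.075,.085),(-.017,-.05,.085)],t([(107,37),(260,40),(255,264),(104,262),(203,95),(70,132),(275,143)])),
 ("scene",[(0,0,.17),(-.017,.075,.085),(.075+d,.05,.008),(-.075+d,-.05,.008)],s([(210,361),(286,412),(328,578),(68,540)]))],[.65,-.1,0,0])
t=lambda L:[(215+(x-400)/5,105+y/5) for x,y in L]
s=lambda L:[(400+(x-400)/5,180+(y-300)/5) for x,y in L]
fit2(lambda d:[("top",[(0,0,.07),(-.05+d,.045,.008),(-.05+d,-.045,.008),(.05+d,-.045,.008)],t([(585,132),(540,248),(700,220),(668,38)])),
 ("scene",[(0,0,.07),(-.05+d,-.045,.008),(.05+d,-.045,.008),(.05+d,.045,.008)],s([(592,393),(468,508),(638,576),(696,484)]))],[.75,.2,0,0])
o=get_obs(); print(R.from_rotvec(o['orientation']).as_matrix().round(3))
E
```

```text
[ 0.5499 -0.0827 -0.0071 -0.0206]
[[0.3, -1.2], [0.0, -0.8], [0.1, 0.3], [-0.5, -0.4], [0.1, -0.3], [-0.1, -0.5], [-0.8, -1.6], [-1.2, -1.2], [-1.4, -0.6], [-0.1, -2.0], [-1.7, -2.8]]
[0.7395 0.2665 0.2161 0.0081]
[[-0.1, -1.5], [-0.8, -0.9], [0.4, -1.6], [0.3, -1.2], [-1.9, -0.1], [-1.2, -1.8], [-0.3, -2.4], [-0.4, -1.1]]
[[-0.001  0.927  0.374]
 [ 0.002  0.374 -0.927]
 [-1.    -0.    -0.002]]
```

The crops confirm it: the grey pin with its dark knob sits in the cheeks, knob at +y, and the fitting stands upright in the socket. The fit puts the holder at about (0.550, -0.083), yaw about 0, and the reader window at about (0.740, 0.267), yaw 0.216. Next I move above the knob.

Request:
servo_tool(
  motion=[
    [0,0.49,-0.468,-68,-1],
    [0,0.49,-0.468,-68,-1],
    [0,0.49,-0.468,-68,-1],
    [0,0.49,-0.468,-68,-1],
    [0,0.49,-0.468,-68,-1],
    [0,0.49,-0.468,-68,-1],
    [0,0.49,-0.468,-68,-1],
    [0,0.49,-0.468,-68,-1],
  ],
)

```text
clock: 0.9
tcp_pos: [0.4177, -0.2594, 0.4045]
orientation: [-0.003, 1.572, 0.005]
contact_force: [0.8, 0.5, 0.5]
grip_width: 0.0852
```

```bash
cat >> h.py <<'E'
def pose():
    o=get_obs(); return o,R.from_rotvec(o['orientation']).as_matrix(),o['tcp_pos']
def go(g,yaw=None):
    """grip target world, yaw = direction of tool z (deg)"""
    o,M,p=pose(); grip=p+M[:,0]*.155; cur=np.degrees(np.arctan2(M[1,2],M[0,2]))
    print("t",round(o['clock'],2),"grip",grip.round(4),"zyaw",cur.round(2),"tilt",M[2,0].round(4),"w",round(o['grip_width'],4),"F",o['contact_force'].round(1),"j",o['joints'].round(2))
    if g is not None:
        d=M.T@(np.array(g)+[0,0,.155]-p)
        print("shift",d.round(4),"turn",0 if yaw is None else round(-((yaw-cur+180)%360-180),2))
def wproj(P,M,p):
    c=camera_params("wrist"); q=(np.asarray(P)-p)@M; T=c["T_tool_cam"]; q=(q-T[:3,3])@T[:3,:3]; q=q@c["mtx"].T
    return q[:,:2]/q[:,2:]
E
python3 -c "
from h import *
go([.534,-.005,.25],0)"
```

```text
t 0.9 grip [ 0.4175 -0.2592  0.2495] zyaw 0.32 tilt -1.0 w 0.0852 F [0.8 0.5 0.5] j [ 0.76  0.2  -0.38  1.96  0.09  1.    0.35]
shift [-2.000e-04  2.537e-01  1.178e-01] turn 0.32
```

Request:
servo_tool(
  motion=[
    [0,0.254,0.118,0,-1],
    [0,0.254,0.118,0,-1],
    [0,0.254,0.118,0,-1],
    [0,0.254,0.118,0,-1],
    [0,0.254,0.118,0,-1],
    [0,0.254,0.118,0,-1],
    [0,0.254,0.118,0,-1],
    [0,0.254,0.118,0,-1],
  ],
)

```text
clock: 1.7
tcp_pos: [0.5341, -0.0043, 0.4043]
orientation: [-0.005, 1.573, 0.007]
contact_force: [0.6, -0.8, -0.2]
grip_width: 0.0854
```

```bash
python3 - <<'E'
from h import *
go([.533,-.008,.085],0)
o,M,p=pose(); f=grab_frame("wrist"); np.savez("w1.npz",M=M,p=p); cv2.imwrite("pics/w1.png",f[:,:,::-1])
h=[.55,-.083,-.007]
print(wproj(place(h,np.array([(0,0,.17),(-.017,.087,.085),(-.017,-.05,.085),(-.06,.0,.05),(.0545,.05,.008)])),M,p).round(0))
E
```

```text
t 1.7 grip [ 0.5338 -0.0041  0.2493] zyaw 0.42 tilt -1.0 w 0.0854 F [ 0.6 -0.8 -0.2] j [ 0.34  0.29 -0.54  1.86  0.17  1.03 -0.26]
shift [ 0.1643 -0.0039 -0.0008] turn 0.42
[[340. 301.]
 [322. 181.]
 [320. 289.]
 [288. 239.]
 [373. 194.]]
```

View pics/w1.png

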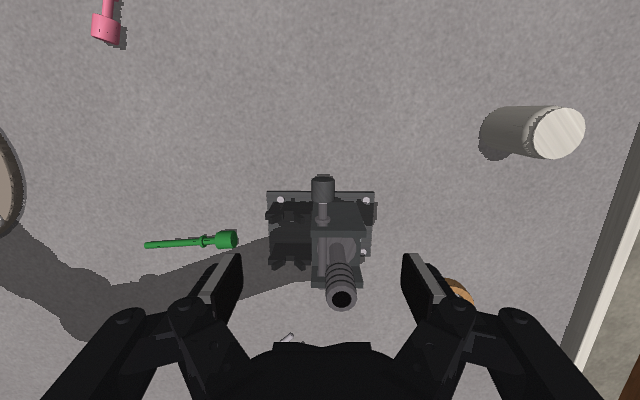

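The wrist picture shows the knob at (322,178), the fitting top at (342,297) and the plate corner at (375,192). My predictions agree within 2 to 4 px, so the holder is about (0.5515, -0.0805). Descending on the knob.

Request:
servo_tool(
  motion=[
    [0.05,-0.001,0.001,0,-1],
    [0.1,-0.001,0.001,0,-1],
    [0.14,-0.001,0.001,0,-1],
    [0.164,-0.001,0.001,0,-1],
    [0.164,-0.001,0.001,0,-1],
    [0.164,-0.001,0.001,0,-1],
  ],
)

```text
clock: 2.35
tcp_pos: [0.5346, -0.0076, 0.2407]
orientation: [-0.002, 1.573, 0.003]
contact_force: [1.5, 1.2, 0.1]
grip_width: 0.085
```

```bash
python3 - <<'E'
from h import *
go([.5345,-.0055,.085],0)
f=grab_frame("scene")[170:245,240:340]; w=grab_frame("wrist")[100:400,120:520]
cv2.imwrite("pics/c2.png",np.hstack([cv2.resize(f,(400,300)),w])[:,:,::-1])
E
```

```text
t 2.35 grip [ 0.5342 -0.0076  0.0857] zyaw 0.19 tilt -1.0 w 0.085 F [1.5 1.2 0.1] j [ 0.26  0.51 -0.46  2.    0.34  0.71 -0.4 ]
shift [ 0.0007  0.0021 -0.0001] turn 0.19
```

View pics/c2.png

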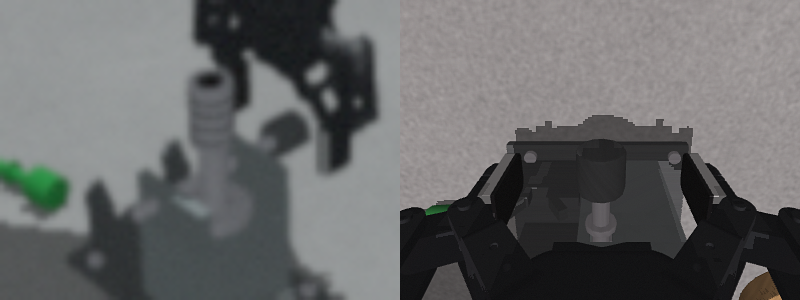

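Request:
servo_tool(
  motion=[
    [0,0.001,0,0,1],
    [0,0.001,0,0,1],
    [0,0.001,0,0,1],
    [0,0.001,0,0,1],
    [0,0.001,0,0,1],
    [0,0.001,0,0,1],
    [0,0.001,0,0,1],
    [0,0.001,0,0,1],
  ],
  force=60,
)

```text
clock: 3.25
tcp_pos: [0.5354, -0.006, 0.2421]
orientation: [-0.003, 1.57, 0.003]
contact_force: [-0.1, 0.2, 2.0]
grip_width: 0.0243
```

```bash
python3 -c "
from h import *
go(None)"
```

```text
t 3.25 grip [ 0.5356 -0.0059  0.0871] zyaw 0.23 tilt -1.0 w 0.0243 F [-0.1  0.2  2. ] j [ 0.26  0.51 -0.46  1.99  0.34  0.71 -0.4 ]
```

Request:
servo_tool(
  motion=[
    [-0.001,0.015,0,0,1],
    [-0.001,0.035,0,0,1],
    [-0.001,0.06,0,0,1],
    [-0.001,0.085,0,0,1],
    [-0.001,0.105,0,0,1],
    [-0.001,0.105,0,0,1],
    [-0.001,0.105,0,0,1],
  ],
)

```text
clock: 3.95
tcp_pos: [0.5345, 0.0999, 0.2428]
orientation: [-0.004, 1.571, 0.005]
contact_force: [0.6, -0.5, -0.9]
grip_width: 0.0241
```

```bash
python3 - <<'E'
from h import *
go([.4915,-.0055,.09],0)
f=grab_frame("scene")[150:250,240:373]; w=grab_frame("wrist")[100:400,120:520]
cv2.imwrite("pics/c3.png",np.hstack([cv2.resize(f,(400,300)),w])[:,:,::-1])
E
```

```text
t 3.95 grip [0.5346 0.0999 0.0878] zyaw 0.33 tilt -1.0 w 0.0241 F [ 0.6 -0.5 -0.9] j [ 0.07  0.52 -0.47  1.97  0.35  0.72 -0.6 ]
shift [-0.0022 -0.1051 -0.0436] turn 0.33
```

View pics/c3.png

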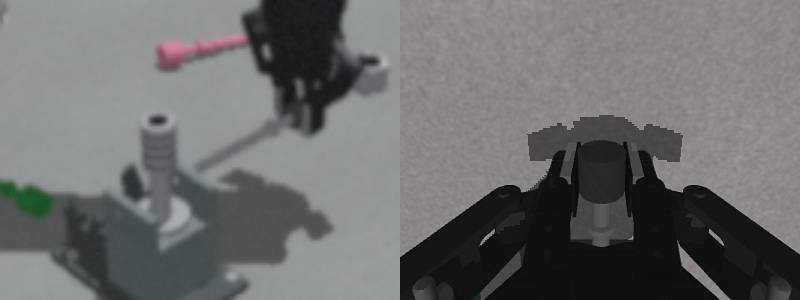

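```bash
python3 - <<'E'
from h import *
for z in(.076,.086,.096): print(proj("scene",[(.5346,-.025,z),(.5346,.06,.087)]).round(1))
E
```

```text
[[305.5 208.2]
 [328.9 191.9]]
[[305.4 205. ]
 [328.9 191.9]]
[[305.4 201.9]
 [328.9 191.9]]
```

Request:
servo_tool(
  motion=[
    [-0.01,0,-0.025,0,1],
    [-0.01,0,-0.043,0,1],
    [-0.01,0,-0.043,0,1],
  ],
)

```text
clock: 4.35
tcp_pos: [0.4898, 0.0969, 0.2526]
orientation: [-0.003, 1.573, -0.0]
contact_force: [0.1, 0.0, -1.4]
grip_width: 0.0241
```

Request:
servo_tool(
  motion=[
    [0,-0.03,0.002,0,1],
    [0,-0.06,0.002,0,1],
    [0,-0.09,0.002,0,1],
    [0,-0.102,0.002,0,1],
    [0,-0.102,0.002,0,1],
    [0,-0.102,0.002,0,1],
  ],
)

```text
clock: 4.95
tcp_pos: [0.4924, -0.0044, 0.2528]
orientation: [-0.003, 1.572, 0.001]
contact_force: [-0.3, 0.9, -1.0]
grip_width: 0.0243
```

```bash
python3 - <<'E'
from h import *
go([.4915,-.0055,.05],0)
o,M,p=pose()
f=grab_frame("scene")[165:240,230:330]; w=grab_frame("wrist")[200:350,220:420]
cv2.imwrite("pics/c4.png",np.hstack([cv2.resize(f,(400,300),interpolation=2),cv2.resize(w,(400,300),interpolation=2)])[:,:,::-1])
E
```

```text
t 4.95 grip [ 0.4922 -0.0046  0.0978] zyaw 0.11 tilt -1.0 w 0.0243 F [-0.3  0.9 -1. ] j [ 0.28  0.44 -0.48  2.09  0.31  0.69 -0.4 ]
shift [ 0.0478 -0.001  -0.0008] turn 0.11
```

View pics/c4.png

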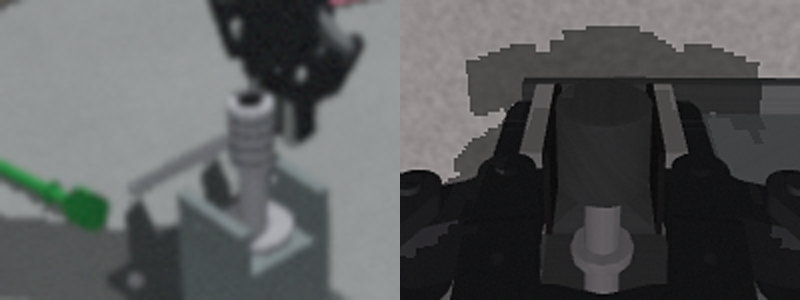

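Request:
servo_tool(
  motion=[
    [0.012,0,-0.001,0,1],
    [0.024,0,-0.001,0,1],
    [0.034,0,-0.001,0,1],
    [0.041,0,-0.001,0,1],
    [0.045,0,-0.001,0,1],
    [0.045,0,-0.001,0,1],
  ],
)

```text
clock: 5.65
tcp_pos: [0.4914, -0.0034, 0.2075]
orientation: [-0.004, 1.573, 0.003]
contact_force: [1.4, -0.0, -0.3]
grip_width: 0.0242
```

```bash
python3 - <<'E'
from h import *
go([.4915,-.0055,.05],0)
f=grab_frame("scene")[165:240,230:330]; w=grab_frame("wrist")[200:350,220:420]
cv2.imwrite("pics/c5.png",np.hstack([cv2.resize(f,(400,300),interpolation=2),cv2.resize(w,(400,300),interpolation=2)])[:,:,::-1])
E
```

```text
t 5.65 grip [ 0.4911 -0.0035  0.0525] zyaw 0.27 tilt -1.0 w 0.0242 F [ 1.4 -0.  -0.3] j [ 0.23  0.51 -0.43  2.11  0.38  0.59 -0.46]
shift [ 0.0025 -0.0021  0.0001] turn 0.27
```

View pics/c5.png

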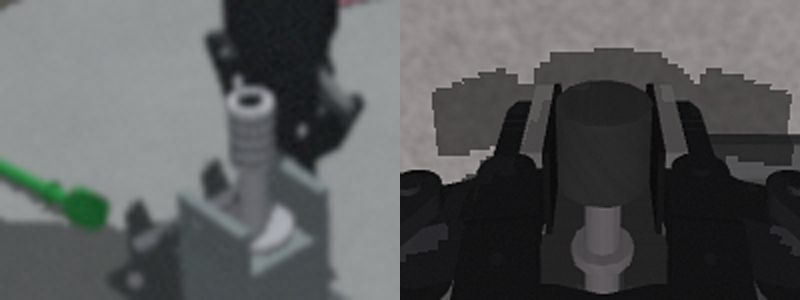

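Request:
servo_tool(
  motion=[
    [0.0015,0,0,0,1],
    [0.0025,0,0,0,1],
    [0.0025,0,0,0,-0.2],
    [0.0025,0,0,0,-1],
    [0.0025,0,0,0,-1],
    [0.0025,0,0,0,-1],
    [0.0025,0,0,0,-1],
    [0.0025,0,0,0,-1],
  ],
)

```text
clock: 6.55
tcp_pos: [0.4913, -0.0035, 0.2054]
orientation: [-0.004, 1.572, 0.003]
contact_force: [0.6, -0.0, 0.5]
grip_width: 0.0857
```

Request:
servo_tool(
  motion=[
    [-0.03,0.0,0,0,-1],
    [-0.07,0.0,0,0,-1],
    [-0.12,0.0,0,0,-1],
    [-0.165,0.0,0,0,-1],
    [-0.165,0.0,0,0,-1],
  ],
)

```text
clock: 7.05
tcp_pos: [0.4935, -0.0026, 0.3765]
orientation: [-0.004, 1.561, 0.002]
contact_force: [0.7, -0.4, -0.0]
grip_width: 0.0854
```

```bash
python3 - <<'E'
from h import *
go([.5515,-.0805,.26],90)
o,M,p=pose()
t=grab_frame("top")[180:255,340:440]; w=grab_frame("wrist")[160:310,220:420]
cv2.imwrite("pics/c6.png",np.hstack([cv2.resize(t,(400,300),interpolation=2),cv2.resize(w,(400,300),interpolation=2)])[:,:,::-1])
h=[.5515,-.0805,0]; L=np.array([(-.06,.087,.05),(-.06,.04,.05),(-.06,-.05,.05),(0,0,.17)])
print(((wproj(place(h,L),M,p)-[220,160])*2+[400,0]).round(),((proj("top",place(h,L))-[340,180])*4).round())
E
```

```text
t 7.05 grip [ 0.495  -0.0028  0.2215] zyaw 0.24 tilt -1.0 w 0.0854 F [ 0.7 -0.4 -0. ] j [ 0.36  0.26 -0.55  1.98  0.17  0.94 -0.28]
shift [-0.0379 -0.0782  0.0581] turn -89.76
[[594.  36.]
 [594. 115.]
 [594. 248.]
 [745. 324.]] [[ 45. 200.]
 [119. 201.]
 [261. 205.]
 [200.  91.]]
```

View pics/c6.png

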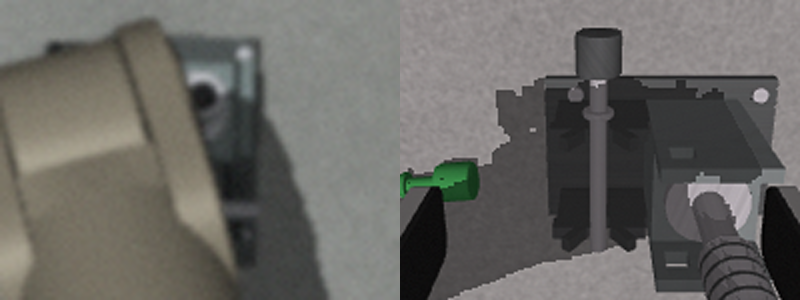

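The picture shows the pin lying in both ears: knob (598,50), shoulder (598,114), tip (599,248), parallel to y. Now the fitting: I turn the jaws to lie along y, above it.

Request:
servo_tool(
  motion=[
    [-0.038,-0.01,0.005,8,-1],
    [-0.038,-0.02,0.015,16,-1],
    [-0.038,-0.03,0.025,24,-1],
    [-0.038,-0.045,0.035,32,-1],
    [-0.038,-0.06,0.045,40,-1],
    [-0.038,-0.07,0.05,48,-1],
    [-0.038,-0.078,0.057,56,-1],
    [-0.038,-0.078,0.057,64,-1],
  ],
)

```text
clock: 7.95
tcp_pos: [0.549, -0.0826, 0.4072]
orientation: [0.87, 1.391, -0.874]
contact_force: [0.5, -0.7, -0.7]
grip_width: 0.0854
```

Request:
servo_tool(
  motion=[
    [0,0,0,8,-1],
    [0,0,0,16,-1],
    [0,0,0,24,-1],
    [0,0,0,26,-1],
    [0,0,0,26,-1],
  ],
)

```text
clock: 8.45
tcp_pos: [0.5485, -0.0825, 0.4051]
orientation: [1.208, 1.211, -1.218]
contact_force: [-0.4, -0.1, 0.2]
grip_width: 0.0852
```

```bash
python3 - <<'E'
from h import *
go([.5515,-.0805,.148],-90)
o,M,p=pose(); w=grab_frame("wrist"); cv2.imwrite("pics/c7.png",w[:,:,::-1])
h=[.5515,-.0805,0]; L=np.array([(0,0,.17),(.0545,.05,.008),(.0545,-.05,.008)])
print(wproj(place(h,L),M,p).round())
E
```

```text
t 8.45 grip [ 0.5475 -0.0828  0.2501] zyaw -90.21 tilt -1.0 w 0.0852 F [-0.4 -0.1  0.2] j [ 0.24  0.29 -0.25  1.83  0.09  1.03 -1.62]
shift [ 0.1021  0.0037 -0.0022] turn -0.21
[[319. 211.]
 [280. 126.]
 [359. 126.]]
```

View pics/c7.png

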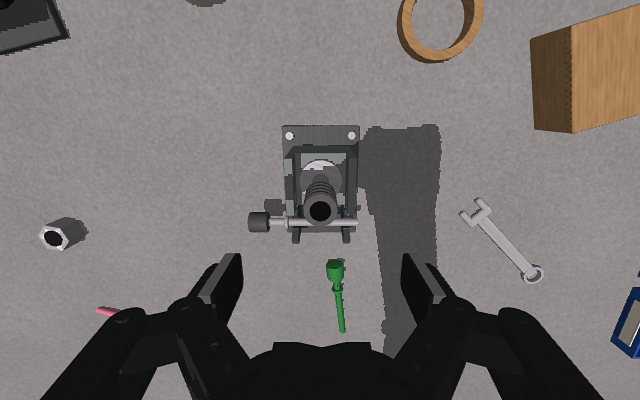

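Fitting top at (320,210), predicted (319,211). Descending on the sleeve and gripping.

Request:
servo_tool(
  motion=[
    [0.03,0.004,-0.002,0,-1],
    [0.06,0.004,-0.002,0,-1],
    [0.085,0.004,-0.002,0,-1],
    [0.102,0.004,-0.002,0,-1],
    [0.102,0.004,-0.002,0,-1],
    [0.102,0.004,-0.002,0,1],
    [0.102,0.004,-0.002,0,1],
    [0.102,0.004,-0.002,0,1],
  ],
  force=40,
)

```text
clock: 9.3
tcp_pos: [0.5524, -0.0807, 0.3045]
orientation: [1.208, 1.21, -1.215]
contact_force: [-0.8, 0.1, 0.0]
grip_width: 0.0441
```

Request:
servo_tool(
  motion=[
    [0,0,0,0,1],
    [0,0,0,0,1],
    [0,0,0,0,1],
    [0,0,0,0,1],
    [0,0,0,0,1],
  ],
)

```text
clock: 9.8
tcp_pos: [0.5528, -0.0809, 0.3053]
orientation: [1.208, 1.208, -1.214]
contact_force: [-0.6, -0.8, 6.4]
grip_width: 0.0271
```

```bash
python3 -c "
from h import *
go([.5515,-.0805,.148],-90)"
```

```text
t 9.8 grip [ 0.5524 -0.0813  0.1504] zyaw -90.15 tilt -1.0 w 0.0271 F [-0.6 -0.8  6.4] j [ 0.22  0.42 -0.24  1.91  0.13  0.83 -1.66]
shift [ 0.0024 -0.0013 -0.0004] turn -0.15
```

Request:
servo_tool(
  motion=[
    [-0.01,0,0,0,1],
    [-0.025,0,0,0,1],
    [-0.04,0,0,0,1],
    [-0.05,0,0,0,1],
    [-0.052,0,0,0,1],
    [-0.052,0,0,0,1],
    [-0.052,0,0,0,1],
  ],
)

```text
clock: 10.5
tcp_pos: [0.5525, -0.0808, 0.3566]
orientation: [1.208, 1.209, -1.215]
contact_force: [-0.1, 0.3, -3.0]
grip_width: 0.0269
```

```bash
python3 -c "
from h import *
go([.5525,-.0809,.2025],-90)"
```

```text
t 10.5 grip [ 0.5519 -0.0811  0.2016] zyaw -90.15 tilt -1.0 w 0.0269 F [-0.1  0.3 -3. ] j [ 0.23  0.35 -0.25  1.87  0.11  0.93 -1.64]
shift [-0.0009 -0.0001  0.0001] turn -0.15
```

Lifted freely, carrying 3 N. Now I tilt it against the bore's rim with a light grip.

Request:
servo_tool(
  motion=[
    [0,0,0,0,1],
    [0.001,-0.012,0,0,1],
    [0.002,-0.024,0,0,1],
    [0.004,-0.036,0,0,1],
    [0.0065,-0.047,0,0,1],
    [0.0065,-0.047,0,0,1],
  ],
  force=20,
)

```text
clock: 11.1
tcp_pos: [0.5037, -0.0808, 0.3501]
orientation: [1.207, 1.21, -1.217]
contact_force: [2.0, -0.5, -1.6]
grip_width: 0.0271
```

```bash
cat >> h.py <<'E'
E
python3 - <<'E'
from h import *
go([.5525-.0868,-.0809,.1746],-90)
f=grab_frame("scene")[140:240,235:368]; w=grab_frame("wrist")[50:350,120:520]
cv2.imwrite("pics/c8.png",np.hstack([cv2.resize(f,(400,300),interpolation=2),w])[:,:,::-1])
E
```

```text
t 11.1 grip [ 0.5028 -0.0812  0.1951] zyaw -90.17 tilt -1.0 w 0.0271 F [ 2.  -0.5 -1.6] j [ 0.25  0.29 -0.25  1.99  0.1   0.89 -1.63]
shift [ 0.0207 -0.0378  0.0001] turn -0.17
```

View pics/c8.png

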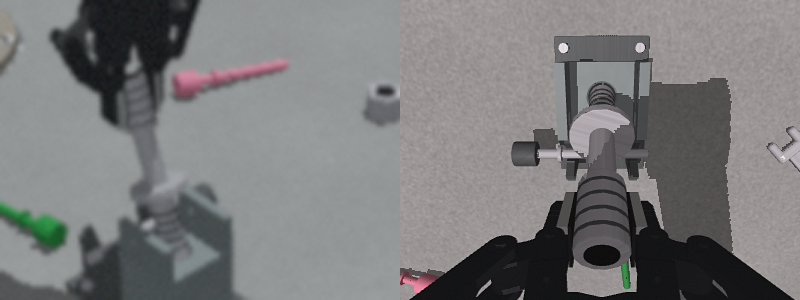

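Tilted by about 20° with the spigot against the rim, as planned. Continuing to a bit over 40°.

Request:
servo_tool(
  motion=[
    [0.004,-0.011,0,0,1],
    [0.0085,-0.021,0,0,1],
    [0.014,-0.031,0,0,1],
    [0.02,-0.04,0,0,1],
    [0.023,-0.044,0,0,1],
    [0.023,-0.044,0,0,1],
  ],
)

```text
clock: 11.8
tcp_pos: [0.4595, -0.0807, 0.3266]
orientation: [1.206, 1.212, -1.218]
contact_force: [1.1, 0.0, 0.5]
grip_width: 0.0269
```

Request:
servo_tool(
  motion=[
    [0,0,0,0,1],
    [0,0,0,0,1],
    [0,0,0,0,1],
    [-0.005,0.004,0,0,1],
    [-0.02,0.01,0,0,1],
    [-0.045,0.015,0,0,1],
    [-0.08,0.02,0,0,1],
    [-0.08,0.02,0,0,1],
  ],
  force=100,
)

```text
clock: 12.6
tcp_pos: [0.4817, -0.0805, 0.4104]
orientation: [1.208, 1.207, -1.214]
contact_force: [0.5, -0.4, -2.7]
grip_width: 0.0262
```

```bash
python3 - <<'E'
from h import *
zr=R.from_euler('z',.2161).apply([-np.sin(.7),0,np.cos(.7)]); W=np.array([.7395,.2665,.07])
print(zr,W+.1*zr, W+.24*zr)
go(W+.24*zr,-90+12.4)
o,M,p=pose()
f=grab_frame("scene"); w=grab_frame("wrist")
cv2.imwrite("pics/s9.png",f[:,:,::-1]); cv2.imwrite("pics/w9.png",w[:,:,::-1])
g=p+M[:,0]*.155
for a in (20,30,40,45,50):   # predicted foot/flange pixels
    d=np.array([-np.sin(np.radians(a)),0,np.cos(np.radians(a))]); P=[g-.1405*d,g-.0765*d,g+.0195*d]
    print(a,proj("scene",P).round(1).tolist(),wproj(P,M,p).round().tolist())
a=cv2.resize(f[100:230,225:355],(400,400),interpolation=2); a=np.hstack([a,w[0:400,120:520]])
cv2.imwrite("pics/c9.png",a[:,:,::-1])
E
```

```text
[-0.62923391 -0.13813443  0.76484219] [0.67657661 0.25268656 0.14648422] [0.58848386 0.23334774 0.25356212]
t 12.6 grip [ 0.4814 -0.0809  0.2554] zyaw -90.16 tilt -1.0 w 0.0262 F [ 0.5 -0.4 -2.7] j [ 0.27  0.18 -0.26  1.97  0.06  1.   -1.59]
shift [ 0.0008  0.1059 -0.3141] turn -12.56
20 [[287.0, 201.1], [280.2, 176.9], [269.4, 138.7]] [[322.0, 146.0], [322.0, 187.0], [323.0, 308.0]]
30 [[292.8, 201.5], [283.3, 176.9], [268.6, 138.8]] [[322.0, 121.0], [322.0, 172.0], [323.0, 311.0]]
40 [[298.2, 200.2], [286.2, 176.0], [267.9, 139.2]] [[322.0, 96.0], [322.0, 159.0], [323.0, 313.0]]
45 [[300.7, 199.0], [287.5, 175.2], [267.6, 139.4]] [[322.0, 82.0], [322.0, 152.0], [323.0, 313.0]]
50 [[303.0, 197.3], [288.6, 174.1], [267.3, 139.7]] [[322.0, 69.0], [322.0, 146.0], [323.0, 313.0]]
```

View pics/c9.png

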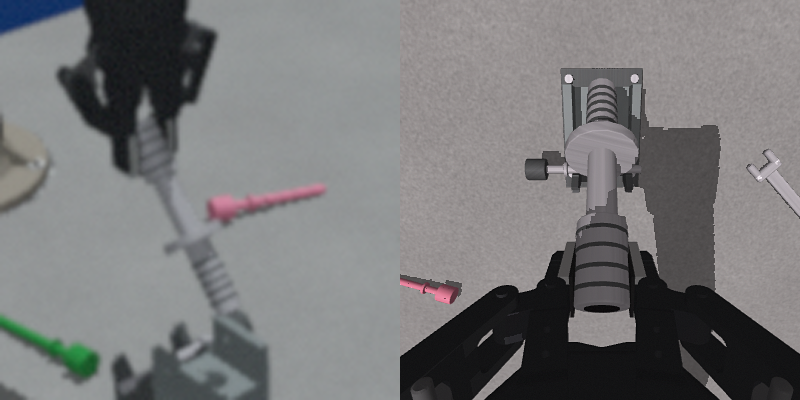

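The wrist picture shows the foot edge at about row 80 and the flange at about row 152. The scene picture gives the foot at about (300,200). Both fit a tilt near 42°, and the foot is at z of about 0.15, clear of the holder. Carrying it to the reader.

Request:
servo_tool(
  motion=[
    [0,0.008,-0.025,-1,1],
    [0,0.02,-0.06,-3,1],
    [0,0.034,-0.1,-5,1],
    [0,0.048,-0.145,-7,1],
    [0,0.062,-0.19,-9,1],
    [0,0.077,-0.235,-11,1],
    [0,0.09,-0.275,-12.5,1],
    [0,0.098,-0.3,-12.5,1],
  ],
)

```text
clock: 13.5
tcp_pos: [0.5779, 0.2225, 0.4025]
orientation: [1.039, 1.314, -1.056]
contact_force: [0.1, -1.2, -2.3]
grip_width: 0.0259
```

```bash
python3 -c "
from h import *
go([.585,.2325,.251],-77.6)"
```

```text
t 13.5 grip [0.5758 0.2222 0.2475] zyaw -77.42 tilt -0.9999 w 0.0259 F [ 0.1 -1.2 -2.3] j [-0.15  0.42 -0.42  1.67  0.18  1.1  -1.98]
shift [-0.0036  0.0091 -0.0082] turn 0.18
```

Request:
servo_tool(
  motion=[
    [-0.003,0.008,-0.008,0,1],
    [-0.003,0.008,-0.008,0,1],
    [-0.003,0.008,-0.008,0,1],
    [-0.003,0.008,-0.008,0,1],
    [-0.003,0.008,-0.008,0,1],
  ],
)

```text
clock: 14.0
tcp_pos: [0.5841, 0.2303, 0.4054]
orientation: [1.04, 1.313, -1.058]
contact_force: [0.2, -0.4, -2.8]
grip_width: 0.0261
```

```bash
python3 - <<'E'
from h import *
go([.585,.2325,.251],-77.6)
o,M,p=pose(); g=p+M[:,0]*.155; print(o['qvel'].round(3))
W=np.array([.7395,.2665,.07]); f=grab_frame("scene"); w=grab_frame("wrist")
for a in (35,42,50):
    a=np.radians(a); d=R.from_euler('z',.2161).apply([-np.sin(a),0,np.cos(a)]); P=[g-.1405*d,g-.0765*d,W]
    print((proj("scene",P)-[380,90])*[400/130]*2 if 0 else ((proj("scene",P)-[360,90])*400/130).round().tolist(),(wproj(P,M,p)+[280,0]).round().tolist())
a=np.hstack([cv2.resize(f[90:220,360:490],(400,400),interpolation=2),w[0:400,120:520]]); cv2.imwrite("pics/c10.png",a[:,:,::-1])
E
```

```text
t 14.0 grip [0.582  0.2298 0.2505] zyaw -77.55 tilt -0.9999 w 0.0261 F [ 0.2 -0.4 -2.8] j [-0.17  0.44 -0.41  1.65  0.19  1.11 -1.99]
shift [-0.0006  0.0014 -0.0019] turn 0.05
[-0.004 -0.001 -0.007 -0.007 -0.002 -0.001 -0.003]
[[158.0, 244.0], [127.0, 180.0], [235.0, 334.0]] [[602.0, 107.0], [602.0, 165.0], [600.0, 16.0]]
[[174.0, 238.0], [135.0, 176.0], [235.0, 334.0]] [[602.0, 89.0], [603.0, 156.0], [600.0, 16.0]]
[[191.0, 229.0], [144.0, 171.0], [235.0, 334.0]] [[602.0, 67.0], [603.0, 146.0], [600.0, 16.0]]
```

The viewer's limit is reached, so the last check is numeric. I compare the fitting in the hand with the earlier wrist frame and find the window's marks.

```bash
python3 - <<'E'
from h import *
w=cv2.imread("pics/c10.png",0)[:,400:].astype(float); b=cv2.imread("pics/w9.png",0)[:400,120:520].astype(float)
for n,i in(("now",w),("w9",b)): print(n,i[70:160:4,196:209].mean(1).round().astype(int).tolist())
for dy in(-6,-4,-2,0,2,4,6): # neck/spigot/flange gradient match
    A=cv2.Sobel(w,cv2.CV_64F,0,1)[80:220,185:220]; B=cv2.Sobel(b,cv2.CV_64F,0,1)[80+dy:220+dy,185:220]; print(dy,round(np.corrcoef(A.ravel(),B.ravel())[0,1],3),end=' ')
f=cv2.imread("pics/c10.png")
win=f[0:75,400:800]; g=cv2.cvtColor(win,cv2.COLOR_BGR2GRAY); m=(g<45).astype(np.uint8)
n,l,s,c=cv2.connectedComponentsWithStats(m); print("\ndark",[(s[i].tolist(),c[i].round().tolist()) for i in range(1,n) if s[i,4]>80])
m=(g>185).astype(np.uint8); n,l,s,c=cv2.connectedComponentsWithStats(m); print("bright",[(s[i].tolist(),c[i].round().tolist()) for i in range(1,n) if s[i,4]>5])
E
```

```text
now [73, 150, 148, 145, 66, 147, 67, 147, 67, 147, 67, 146, 69, 149, 145, 172, 154, 144, 151, 150, 148, 148, 148]
w9 [98, 97, 115, 138, 63, 139, 64, 140, 64, 140, 64, 139, 44, 142, 138, 165, 150, 141, 148, 146, 141, 141, 141]
-6 0.002 -4 -0.603 -2 -0.084 0 0.885 2 -0.057 4 -0.612 6 0.047 
dark [([160, 0, 77, 48, 1050], [200.0, 29.0])]
bright [([180, 0, 6, 5, 26], [183.0, 2.0]), ([211, 0, 6, 5, 26], [213.0, 2.0]), ([175, 14, 6, 7, 33], [177.0, 17.0]), ([216, 15, 6, 7, 32], [219.0, 18.0]), ([182, 30, 5, 6, 26], [184.0, 32.0]), ([210, 30, 5, 6, 26], [212.0, 32.0]), ([196, 36, 5, 6, 25], [198.0, 38.0])]
```

The fitting has not slipped in the hand: the frames match best at zero shift. The window's dot ring is centred at (598,17) against (600,16) predicted. Handing in.

```bash
python3 -c "
from h import *
go(None); print(hand_in())"
```

```text
t 14.1 grip [0.582  0.2305 0.2506] zyaw -77.5 tilt -0.9999 w 0.026 F [ 0.4  0.3 -2.3] j [-0.17  0.44 -0.42  1.65  0.19  1.11 -1.99]
the job is handed in; nothing more can be done
None
```

The job is handed in at 14.1 s on the robot's clock; no verdict was reported. I drew the pin out of the cheeks, laid it in the notch and let go. I then drew the fitting up and tipped it about 42° by swinging it against the bore's rim under a light grip. It is now held at 100 N in front of the reader.

**Last checks that agreed:**
- **Pin:** it was still lying in the notch in the last picture I viewed, taken after the tipping.
- **Grip:** the fitting had not slipped in the hand, and the wrist carried about its weight (2.3 to 2.8 N).
- **Aim:** the window's dot ring was within about 2 px of the prediction. The foot is computed at about 10 cm from the window, near its centre line, about 2° off the reading direction and about 0.146 m high.

**What I could not check:** the final pose was checked only by numbers, because the viewer refused a 13th picture. The first holder fit disagreed by up to 6 px until I allowed for the baseplate being off-centre. No check failed after that.

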